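# Print the label for the tin on the tea-shop scale

## Robot

A 6-joint arm with a two-finger parallel gripper is mounted at the origin on the work surface. World frame = base frame: x ahead of the robot, y to its left, z up, the work surface at z = 0. Lengths are in m, angles in rad, forces in N, time in s.
With the tool pointing down it reaches from about 0.3 to 0.95 m from the base axis. Payload 3.1 kg.
Tool frame: the origin (TCP) lies on the centre line of the jaws, within the pads' length; the fingertips stand 14 mm ahead of it and the grasp point (between the pads) lies 5 mm behind it; z points along the fingers, y is the direction in which the jaws open and shut (so a half turn about z gives the same grasp; the last joint's range is limited). The gripper opens to 85 mm and grips with 20 to 120 N. Pads are 22 mm wide; open, the fingers measure 114 mm over their backs; the gripper's body (76 mm by 85 mm) begins 54 mm behind the grasp point. The pads swing forward as they close: fully open they stand 13 mm farther back than shut.
Start: joints at [1.27, 0.308, 1.634, -0, 1.2, -0.07], TCP at [0.143, 0.608, 0.245] pointing down, gripper open.
Joint ranges: [-3.06, 3.06], [-0.79, 1.96], [0.05, 2.63], [-1.19, 4.34], [0.05, 2.64], [-2.94, 2.94]. Speed limits (rad/s): [2.79, 2.79, 3.14, 3.14, 3.14, 3.14].

## Interface

Orientations are given as a unit quaternion [w, x, y, z].
In Python, from bench import bot gives the robot as it stands.
- The arm moves only by the shell command python3 -m creep 'ROWS' [FORCE]. ROWS is JSON, a list of rows, each an object with "translation": the shift along the tool's x, y, z in mm, a list of three; "angular": the turn, a rotation vector about the tool's x, y, z in degrees, a list of three; "fingers": the finger opening in mm, from 0 to 85.4. A call has 1 to 10 rows; each row is the pose to reach, as a shift and turn from the pose commanded when the call began, along the tool's axes at that moment; what a row does not reach only later rows make up. A row lasts 1/10 s, in which the tool goes at most 50 mm and 8.59 degrees, less where a joint would pass 70% of its speed; a pose out of reach is approached as far as the arm can. A call with a gripper value outside its range is refused whole. The fingers move at their own pace and stop on an object; FORCE is the grip in N (left out, the last holds). Time passes only in rows, so rows that repeat a pose let the fingers close. It gives the time, the measured TCP pose, the force and the opening at its end, in the units of the state.
- bot.get_state(): the state, without advancing time (a new reading comes with each control period).
- bot.get_image(name): name is "scene" or "top" or "wrist"; returns a dict with "color" (400x640x3 uint8, red, green, blue), "vfov" (degrees; the focal length in pixels is half the picture's height over the tangent of half this angle, whatever the lens; pixels are square), "cx", "cy" (the principal point, pixels), "pose" (4x4, takes a point from camera to world coordinates). Camera axes: x right, y up, looking along -z (the intrinsics and any distortion apply to the point x, -y, -z); pixel columns grow to the right and rows downward; lengths in m; the calibration is good to about 2 mm. A picture is of the moment at which its call begins. There is no depth.
- bot.job_done(): hands the job in, once; it reports no verdict.
The state is a dict: "t": time; "qpos": joint angles; "dq": joint speeds; "tau": joint torques, N m; "tcp_pos": TCP position; "tcp_rot": TCP orientation; "force": force on the tool from outside, world axes, zero at the start; "moment": the same for the moment, N m; "opening": finger opening in m.
Only numpy, scipy, OpenCV 4.12 (cv2) and the standard library are available. Lean on these libraries where they do the work, as an engineer would, in place of code of your own. Each camera call takes 0.05 s, during which the arm holds its last target.

## Task

Print the label for the tea tin that stands on the scale: with the fingertips press the coloured key that matches that tin's label and let it come up again, then press the wide white print key, let it come up and withdraw. Press lightly, without thumping the keys; do not press any other key, keep off the pan, and leave the tins, the tea cartons and the scoop where they are - nothing is picked up.

Things in the scene. Friction and masses are not known exactly. Their poses are not given: they have to be found in the camera images.
- scale: label-printing counter scale, grey, 380 x 360 mm, fixed. Origin at the centre of its underside, on the counter; its x axis points from the keypad side (near the robot) to the pan side, y to the left seen from the keypad, z up. The keypad panel slopes: it rises 0.16 rad towards +x, from 34 mm high at its front edge to 62 mm at the pan. Keys stand 9 mm proud of the panel.
- pan: steel weighing pan of the scale, 220 x 320 mm, its flat top 78 mm above the counter; origin at the centre of its underside, 4 mm below its top. It must not be touched. One of the four tins stands on it.
- key_red_top (a point): centre of the top face of the red product key, a 30 x 30 mm square red keycap, leftmost (seen from the robot's side) in the row of four coloured keys (56 mm apart) nearer the pan. It slides at a right angle to the sloping panel.
- key_red (a joint): travel of the red key in m: 0 up, 0.006 fully down; spring: 1.2 N to start it, 7 N fully down; it is pressed from 0.003 on, and springs back up when let go.
- key_yellow_top (a point): centre of the top face of the yellow product key, a 30 x 30 mm square yellow keycap, second from the left in the row of four coloured keys (56 mm apart) nearer the pan. It slides at a right angle to the sloping panel.
- key_yellow (a joint): travel of the yellow key in m: 0 up, 0.006 fully down; spring: 1.2 N to start it, 7 N fully down; it is pressed from 0.003 on, and springs back up when let go.
- key_green_top (a point): centre of the top face of the green product key, a 30 x 30 mm square green keycap, third from the left in the row of four coloured keys (56 mm apart) nearer the pan. It slides at a right angle to the sloping panel.
- key_green (a joint): travel of the green key in m: 0 up, 0.006 fully down; spring: 1.2 N to start it, 7 N fully down; it is pressed from 0.003 on, and springs back up when let go.
- key_blue_top (a point): centre of the top face of the blue product key, a 30 x 30 mm square blue keycap, rightmost in the row of four coloured keys (56 mm apart) nearer the pan. It slides at a right angle to the sloping panel.
- key_blue (a joint): travel of the blue key in m: 0 up, 0.006 fully down; spring: 1.2 N to start it, 7 N fully down; it is pressed from 0.003 on, and springs back up when let go.
- key_print_top (a point): centre of the top face of the print key, a white bar 30 mm (scale x) by 86 mm (scale y) with a small label outline on it, at the right of the front row of keys, 52 mm in front of the coloured row.
- key_print (a joint): travel of the print key in m: 0 up, 0.006 fully down; same spring as the coloured keys; pressed from 0.003 on.
- key_tare (a joint): travel in m (0 up, 0.006 fully down) of the grey 30 x 30 mm tare key (marked with a dark bar), in the front row, 84 mm left of the print key's centre. Not to be pressed.
- key_zero (a joint): travel in m (0 up, 0.006 fully down) of the grey 30 x 30 mm zero key (marked with a dark dot), at the left end of the front row, 140 mm left of the print key's centre. Not to be pressed.
- tin_red_mid (a point): centre (46 mm above its underside) of the red-label tea tin: silver square tin 66 x 66 x 92 mm, loose, with a red band round it and a round red sticker, 46 mm wide, on its lid. One tin stands on the pan, the other three on a dark wooden display step, 330 x 120 x 78 mm, at the left.
- tin_yellow_mid (a point): centre (46 mm above its underside) of the yellow-label tea tin: silver square tin 66 x 66 x 92 mm, loose, with a yellow band round it and a round yellow sticker, 46 mm wide, on its lid. One tin stands on the pan, the other three on a dark wooden display step, 330 x 120 x 78 mm, at the left.
- tin_green_mid (a point): centre (46 mm above its underside) of the green-label tea tin: silver square tin 66 x 66 x 92 mm, loose, with a green band round it and a round green sticker, 46 mm wide, on its lid. One tin stands on the pan, the other three on a dark wooden display step, 330 x 120 x 78 mm, at the left.
- tin_blue_mid (a point): centre (46 mm above its underside) of the blue-label tea tin: silver square tin 66 x 66 x 92 mm, loose, with a blue band round it and a round blue sticker, 46 mm wide, on its lid. One tin stands on the pan, the other three on a dark wooden display step, 330 x 120 x 78 mm, at the left.
- carton_a: white tea carton with a lime stripe, 46 x 70 x 115 mm, loose; origin at its underside. To be left alone.
- carton_b: white tea carton with a purple stripe, 46 x 70 x 115 mm, loose; origin at its underside. To be left alone.
- scoop: small steel tea scoop about 145 mm long, lying on the counter, origin midway along it, loose; origin at its underside. To be left alone.

How it is judged:
By the outcome, as a careful person would: the job done as asked, in the order asked, and still so for the second after the job is handed in, with the robot touching nothing.
It also fails if it takes over 34 s, if anything falls off the work surface, if the arm or the gripper's body presses on something with over 40 N, if the wrist force passes 120 N, or if a joint passes its speed limit or range.

## Working session

There is one attempt and no reset: what is moved stays moved. The work goes in short steps, Python scripts to look and compute and a shell command to move; the robot and the scene stay as the last step left them, time stands still between calls to the robot, and variables do not carry over. Pictures are saved under pics/ and viewed, and the job is handed in when it is done.

```bash
mkdir -p pics; ls; python3 - <<'E'
from bench import bot
import cv2
s=bot.get_state();print({k:s[k] for k in('t','tcp_pos','tcp_rot','force','opening')})
for n in('top','scene'):
    d=bot.get_image(n);cv2.imwrite(f'pics/{n}0.png',d['color'][:,:,::-1]);print(n,{k:d[k] for k in d if k!='color'})
E
```

```text
pics
{'t': 0.0, 'tcp_pos': array([0.14273549, 0.60767801, 0.24404461]), 'tcp_rot': array([-2.26079398e-04,  1.15143955e-01,  9.93348155e-01, -1.12350938e-03]), 'force': array([0.29055717, 0.86715308, 0.20229   ]), 'opening': 0.08497060331728046}
top {'vfov': 54.90477002859157, 'cx': 319.253064039653, 'cy': 207.20363677065575, 'pose': array([[-1.29391140e-03,  9.94289480e-01, -1.06708745e-01,
         3.93704868e-01],
       [-9.99956630e-01, -3.02290304e-04,  9.30843312e-03,
        -1.16296342e-02],
       [ 9.22302010e-03,  1.06716161e-01,  9.94246749e-01,
         1.29263884e+00],
       [ 0.00000000e+00,  0.00000000e+00,  0.00000000e+00,
         1.00000000e+00]])}
scene {'vfov': 45.18713883312741, 'cx': 318.1702586836013, 'cy': 191.9995100794173, 'pose': array([[ 0.74397741, -0.49997283,  0.44331115,  1.08780382],
       [ 0.66813042,  0.54670983, -0.50468813, -0.69822806],
       [ 0.00996779,  0.67166624,  0.74078682,  1.07577072],
       [ 0.        ,  0.        ,  0.        ,  1.        ]])}
```

View pics/top0.png

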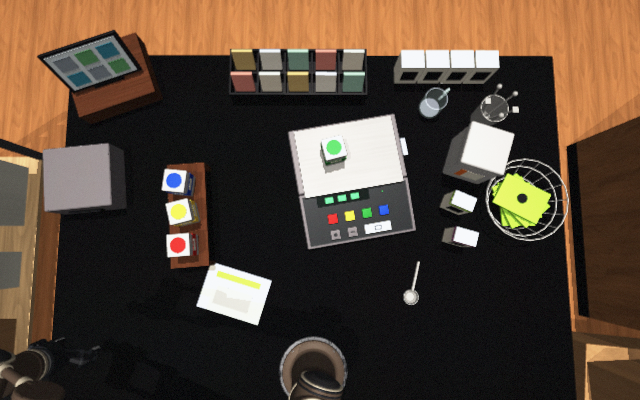

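View pics/scene0.png

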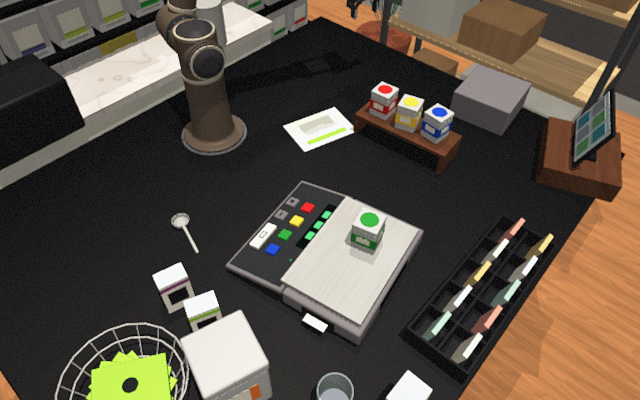

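The tin on the pan, at about (334,148) in the top view, has a green sticker and a green band, so the green key is the target at about (367,212). The print key is the white bar at about (378,227). Next I triangulate the keys from both views.

```bash
cat > h.py <<'E'
import numpy as np,cv2
def ray(d,uv):
    f=200/np.tan(np.radians(d['vfov'])/2);P=d['pose']
    v=np.array([(uv[0]-d['cx'])/f,-(uv[1]-d['cy'])/f,-1]);v=P[:3,:3]@v
    return P[:3,3],v/np.linalg.norm(v)
def onz(d,uv,z):
    o,v=ray(d,uv);return o+v*(z-o[2])/v[2]
def tri(rs):
    A=sum(np.eye(3)-np.outer(v,v) for o,v in rs);b=sum((np.eye(3)-np.outer(v,v))@o for o,v in rs)
    x=np.linalg.solve(A,b);return x,[np.linalg.norm((np.eye(3)-np.outer(v,v))@(x-o))*1e3 for o,v in rs]
HUE={'red':[(0,6),(174,180)],'yellow':[(24,34)],'green':[(50,75)],'blue':[(108,125)]}
def keys(d,roi,minv=90,mina=20):
    x0,y0,x1,y1=roi;h=cv2.cvtColor(d['color'],cv2.COLOR_RGB2HSV);out={}
    for n,rs in HUE.items():
        m=np.zeros(h.shape[:2],np.uint8)
        for a,b in rs:m|=cv2.inRange(h,(a,130,minv),(b,255,255))
        k=np.zeros_like(m);k[y0:y1,x0:x1]=m[y0:y1,x0:x1]
        c,l,s,ce=cv2.connectedComponentsWithStats(k)
        out[n]=[(int(s[i][4]),s[i][:4].tolist(),ce[i]) for i in range(1,c) if s[i][4]>=mina]
    m=cv2.inRange(h,(0,0,170),(180,50,255));k=np.zeros_like(m);k[y0:y1,x0:x1]=m[y0:y1,x0:x1]
    c,l,s,ce=cv2.connectedComponentsWithStats(k)
    out['print']=[(int(s[i][4]),s[i][:4].tolist(),ce[i]) for i in range(1,c) if s[i][4]>=mina]
    return out
E
python3 - <<'E'
from bench import bot
from h import *
t=bot.get_image('top');s=bot.get_image('scene')
a=keys(t,(300,202,412,245));b=keys(s,(225,180,330,265))
for n in a:
    print(n,a[n],b[n])
    if a[n] and b[n]:
        x,e=tri([ray(t,max(a[n],key=lambda q:q[0])[2]),ray(s,max(b[n],key=lambda q:q[0])[2])]);print('  ',x.round(4),np.round(e,1))
E
```

```text
red [(95, [327, 213, 11, 11], array([332.25263158, 218.34736842]))] [(119, [300, 202, 15, 12], array([307.31092437, 207.28571429]))]
   [ 0.491  -0.0648  0.0523] [0.6 0.6]
yellow [(95, [344, 210, 11, 11], array([349.25263158, 215.34736842]))] [(98, [289, 215, 15, 11], array([296.09183673, 219.73469388]))]
   [ 0.5004 -0.1197  0.0552] [0.5 0.5]
green [(89, [362, 208, 10, 10], array([366.4494382 , 212.52808989]))] [(51, [321, 211, 9, 8], array([325.62745098, 214.47058824])), (62, [313, 221, 11, 9], array([317.87096774, 224.61290323])), (109, [277, 229, 15, 12], array([284.47706422, 234.11009174])), (63, [305, 231, 10, 9], array([309.44444444, 234.98412698]))]
   [ 0.5101 -0.1752  0.0533] [1. 1.]
blue [(96, [378, 204, 11, 11], array([383.29166667, 209.29166667]))] [(132, [265, 243, 16, 13], array([272.35606061, 248.75      ]))]
   [ 0.5204 -0.2301  0.0535] [0.9 0.9]
print [(25, [301, 202, 5, 20], array([302.76, 211.08])), (257, [364, 220, 28, 14], array([377.54085603, 226.6770428 ])), (23, [348, 227, 9, 5], array([351.82608696, 228.73913043])), (26, [331, 230, 8, 9], array([334.07692308, 232.92307692]))] [(910, [292, 218, 38, 47], array([316.83406593, 248.52967033])), (288, [250, 223, 27, 26], array([262.66319444, 235.01736111]))]
   [ 0.525  -0.1721  0.012 ] [74.6 74.6]
```

```bash
cat >> h.py <<'E'
from scipy.spatial.transform import Rotation as R
YAW=0.176;ex=np.array([np.cos(YAW),np.sin(YAW),0]);ey=np.array([-np.sin(YAW),np.cos(YAW),0])
nrm=np.array([0,0,np.cos(.16)])-np.sin(.16)*ex
GOAL=np.column_stack([np.cross(ey,-nrm),ey,-nrm])
def cur(s): return s['tcp_pos'],R.from_quat(np.roll(s['tcp_rot'],-1))
def need(s,p,G=GOAL):
    c,r=cur(s);return (r.inv().apply(p-c)*1e3).round(1),np.degrees((r.inv()*R.from_matrix(G)).as_rotvec()).round(2)
E
python3 - <<'E'
from bench import bot
from h import *
t=bot.get_image('top');s=bot.get_image('scene')
x,e=tri([ray(t,(377.5,226.7)),ray(s,(262.66,235))]);print('print',x,e)
g=np.array([.5101,-.1752,.0533]);print('print-green in scale axes',(x-g)@ex,(x-g)@ey)
tin,e=tri([ray(t,(334,148)),ray(s,(370,219))]);print('tin lid',tin,e,(tin-g)@ex,(tin-g)@ey)
for u in[(178,245),(180,211),(174,180)]:print(onz(t,u,.17))
st=bot.get_state()
for p in([.45,-.05,.26],g+nrm*.114,g+nrm*.024):print(need(st,np.array(p)))
E
```

```text
print [ 0.46437649 -0.21190767  0.04459349] [np.float64(0.6707305523305264), np.float64(0.6707305523304703)]
print-green in scale axes -0.05144441969910472 -0.028134750528832367
tin lid [ 0.69477513 -0.06409266  0.16896594] [np.float64(3.5030623598617368), np.float64(3.503062359861696)] 0.2012763499968832 0.07705566873641237
[0.40435762 0.38661738 0.17      ]
[0.50316765 0.38452507 0.17      ]
[0.59489888 0.40554731 0.17      ]
(array([-449.5, -570.5,  -14.7]), array([ -1.91,  -9.05, -23.25]))
(array([-520. , -685.7,   79.5]), array([ -1.91,  -9.05, -23.25]))
(array([-533.1, -680. ,  168.4]), array([ -1.91,  -9.05, -23.25]))
```

```bash
python3 - <<'E'
from bench import bot
import cv2,numpy as np
for n,r in(('top',(295,110,420,250)),('scene',(225,170,425,335))):
    c=bot.get_image(n)['color'][r[1]:r[3],r[0]:r[2],::-1]
    cv2.imwrite(f'pics/{n}_z.png',cv2.resize(c,None,fx=3.5,fy=3.5,interpolation=cv2.INTER_CUBIC))
E
```

```text
(no output)
```

The print-to-green offset comes out at (-51.4, -28.1) mm. That fits the stated 52 mm row spacing and the layout, and red-to-blue is 168 mm as it should be. I start moving, with the fingers closing on the way.

```bash
python3 -m creep '[{"translation":[-15,-20,0],"angular":[0,0,0],"fingers":0},{"translation":[-43,-56,0],"angular":[0,0,0],"fingers":0},{"translation":[-71,-93,0],"angular":[0,0,0],"fingers":0},{"translation":[-99,-130,0],"angular":[0,0,0],"fingers":0},{"translation":[-127,-167,0],"angular":[0,0,0],"fingers":0},{"translation":[-155,-204,0],"angular":[0,0,0],"fingers":0},{"translation":[-183,-241,0],"angular":[0,0,0],"fingers":0},{"translation":[-211,-278,0],"angular":[0,0,0],"fingers":0},{"translation":[-239,-315,0],"angular":[0,0,0],"fingers":0},{"translation":[-267,-352,0],"angular":[0,0,0],"fingers":0}]' 20 && python3 -m creep '[{"translation":[-28,-36,0],"angular":[0,-1,-2.3],"fingers":0},{"translation":[-56,-72,0],"angular":[0,-2,-4.6],"fingers":0},{"translation":[-84,-108,5],"angular":[0,-3,-7],"fingers":0},{"translation":[-112,-144,10],"angular":[0,-4,-9.3],"fingers":0},{"translation":[-140,-180,15],"angular":[-0.5,-5,-11.6],"fingers":0},{"translation":[-168,-216,20],"angular":[-1,-6,-14],"fingers":0},{"translation":[-196,-252,25],"angular":[-1.5,-7,-16.3],"fingers":0},{"translation":[-224,-288,30],"angular":[-1.9,-8,-18.6],"fingers":0},{"translation":[-240,-315,35],"angular":[-1.9,-9,-21],"fingers":0},{"translation":[-251,-331,40],"angular":[-1.9,-9.05,-23.25],"fingers":0}]'
python3 - <<'E'
from bench import bot
from h import *
st=bot.get_state();g=np.array([.5101,-.1752,.0533])
print(st['t'],st['tcp_pos'],st['force'],need(st,g+nrm*.114))
d=bot.get_image('wrist');cv2.imwrite('pics/w1.png',d['color'][:,:,::-1]);print(d['vfov'],d['pose'])
E
```

```text
t: 1.4
tcp_pos: [0.3229, 0.2031, 0.2457]
tcp_rot: [0.001, 0.115, 0.993, 0.0]
force: [0.8, 0.4, -0.8]
opening: 0.0002
t: 2.4
tcp_pos: [0.4914, -0.1778, 0.2053]
tcp_rot: [0.08, -0.087, 0.993, 0.007]
force: [0.4, -0.4, 0.1]
opening: -0.0
2.4 [ 0.49144301 -0.1777986   0.20533928] [ 0.44080233 -0.36486746  0.10419186] (array([ 5.7, -0.7, 39.1]), array([-0.04,  0.07, -0.06]))
64.01835163694128 [[-1.74226165e-01 -8.89610993e-01 -4.22181863e-01  4.02104759e-01]
 [ 9.84705435e-01 -1.57692818e-01 -7.40822615e-02 -1.93815054e-01]
 [-6.70653433e-04 -4.28631843e-01  9.03478994e-01  3.21250549e-01]
 [ 0.00000000e+00  0.00000000e+00  0.00000000e+00  1.00000000e+00]]
```

View pics/w1.png

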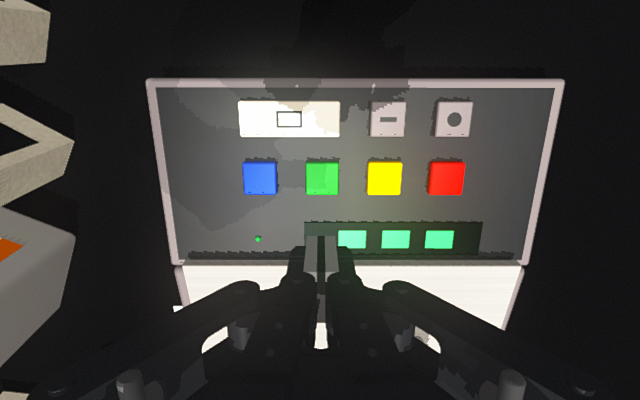

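View pics/top_z.png

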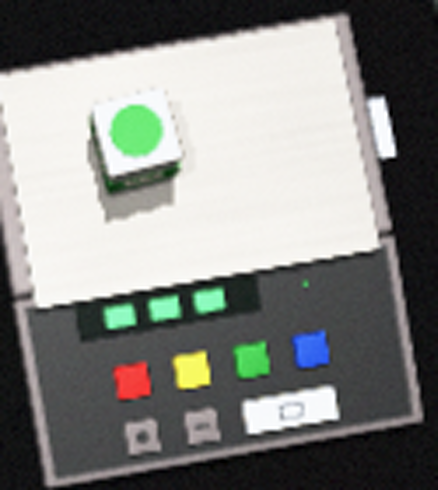

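The wrist view shows the green key at about (322,178) and the print key at about (289,119). The closed fingers are ahead at about (321,245). The top crop confirms a green lid and band on the tin. Now I refine the keys with the wrist camera.

```bash
python3 - <<'E'
from bench import bot
from h import *
st=bot.get_state();w=bot.get_image('wrist');t=bot.get_image('top');s=bot.get_image('scene')
k=keys(w,(180,90,500,205),mina=300)
G={'red':[332.25,218.35],'yellow':[349.25,215.35],'green':[366.45,212.53],'blue':[383.3,209.3],'print':[377.5,226.7]}
for n in G:
    m=[q for q in k[n]];print(n,[(q[0],q[1],q[2].round(1)) for q in m])
    q=max(m,key=lambda q:q[0])
    b=q[1];uv=(b[0]+b[2]/2-.5,b[1]+b[3]/2-.5)
    print('   onz',onz(w,uv,.0533 if n!='print' else .045).round(4),tri([ray(w,uv),ray(t,G[n])]))
E
```

```text
red [(1206, [430, 161, 39, 34], array([448.4, 177.2]))]
   onz [ 0.4901 -0.0632  0.0533] (array([ 0.48977646, -0.06479487,  0.05600702]), [np.float64(0.5718784644620316), np.float64(0.5718784644620606)])
yellow [(1099, [370, 162, 35, 33], array([386.7, 178. ]))]
   onz [ 0.5004 -0.118   0.0533] (array([ 0.49941342, -0.11949824,  0.05729121]), [np.float64(0.5507480930928097), np.float64(0.550748093092823)])
green [(1095, [308, 161, 33, 34], array([324.1, 177.7]))]
   onz [ 0.5099 -0.174   0.0533] (array([ 0.50856666, -0.174884  ,  0.05764129]), [np.float64(0.6265958452796659), np.float64(0.6265958452796487)])
blue [(1133, [244, 161, 36, 34], array([262. , 177.2]))]
   onz [ 0.5198 -0.2295  0.0533] (array([ 0.51964918, -0.23005692,  0.05401445]), [np.float64(0.6216905780220513), np.float64(0.6216905780220573)])
print [(3250, [240, 100, 103, 37], array([291. , 118.3])), (957, [374, 102, 35, 34], array([391.5, 119.6])), (944, [439, 102, 37, 34], array([456.6, 118.3])), (305, [280, 112, 23, 14], array([291.1, 118.5]))]
   onz [ 0.4642 -0.211   0.045 ] (array([ 0.46337181, -0.2111566 ,  0.04975478]), [np.float64(0.47759822263328156), np.float64(0.4775982226333592)])
```

```bash
cat >> h.py <<'E'
g=np.array([.5098,-.1748,.0540]);p=np.array([.4643,-.2113,.0458])
def gap(s,k):
    c,r=cur(s);return ((c-k)@nrm*1e3-14).round(2)
E
python3 -m creep '[{"translation":[2,0,15],"angular":[0,0,0],"fingers":0},{"translation":[4,-1,45],"angular":[0,0,0],"fingers":0},{"translation":[6,-1,75],"angular":[0,0,0],"fingers":0},{"translation":[6,-1,100],"angular":[0,0,0],"fingers":0},{"translation":[6,-1,118],"angular":[0,0,0],"fingers":0},{"translation":[6,-1,127],"angular":[0,0,0],"fingers":0},{"translation":[6,-1,127],"angular":[0,0,0],"fingers":0},{"translation":[6,-1,127],"angular":[0,0,0],"fingers":0}]'
python3 - <<'E'
from bench import bot
from h import *
st=bot.get_state();print(st['t'],st['force'],st['force']@nrm,gap(st,g),need(st,g+nrm*.014))
d=bot.get_image('wrist');cv2.imwrite('pics/w2.png',d['color'][:,:,::-1])
d=bot.get_image('scene');cv2.imwrite('pics/s2.png',cv2.resize(d['color'][150:300,190:400,::-1],None,fx=3.5,fy=3.5))
E
```

```text
t: 3.4
tcp_pos: [0.5058, -0.173, 0.0798]
tcp_rot: [0.08, -0.088, 0.993, 0.007]
force: [0.1, -0.1, -0.5]
opening: -0.0
3.4 [ 0.05648757 -0.09172711 -0.50878323] -0.50858639076067 12.05 (array([ 0.6, -2.4, 12. ]), array([0.  , 0.07, 0.04]))
```

View pics/w2.png

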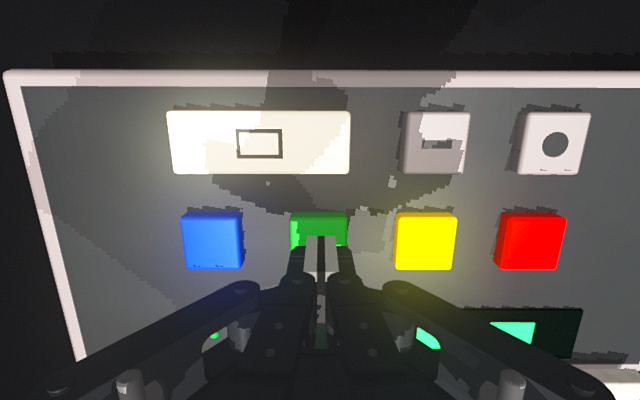

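View pics/s2.png

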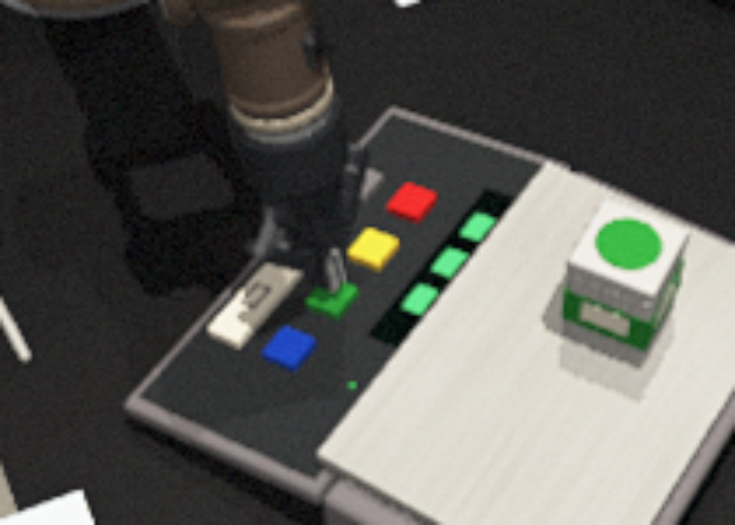

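The fingertips are over the green key at about (320,240) in the wrist view, clear of blue and yellow. I go down slowly, watching the force.

```bash
python3 -m creep '[{"translation":[0.5,-1,2],"angular":[0,0,0],"fingers":0},{"translation":[0.5,-2,4],"angular":[0,0,0],"fingers":0},{"translation":[0.5,-2,6],"angular":[0,0,0],"fingers":0},{"translation":[0.5,-2,7],"angular":[0,0,0],"fingers":0},{"translation":[0.5,-2,8],"angular":[0,0,0],"fingers":0},{"translation":[0.5,-2,9],"angular":[0,0,0],"fingers":0},{"translation":[0.5,-2,9],"angular":[0,0,0],"fingers":0}]'
python3 - <<'E'
from bench import bot
from h import *
st=bot.get_state();print(st['t'],st['force'],st['force']@nrm,gap(st,g),need(st,g+nrm*.014))
E
```

```text
t: 4.2
tcp_pos: [0.5065, -0.1752, 0.0699]
tcp_rot: [0.08, -0.088, 0.993, 0.007]
force: [-0.4, -0.1, 0.2]
opening: 0.0
4.2 [-0.35271739 -0.05928418  0.15559382] 0.21058643765957333 2.21 (array([-0.7, -0.2,  2.2]), array([ 0.04,  0.  , -0.01]))
```

```bash
python3 -m creep '[{"translation":[0,0,1],"angular":[0,0,0],"fingers":0},{"translation":[0,0,2],"angular":[0,0,0],"fingers":0},{"translation":[0,0,2],"angular":[0,0,0],"fingers":0}]'
python3 - <<'E'
from bench import bot
from h import *
st=bot.get_state();print(st['t'],st['force'],st['force']@nrm,gap(st,g),need(st,g+nrm*.014))
E
```

```text
t: 4.5
tcp_pos: [0.5069, -0.1751, 0.0681]
tcp_rot: [0.08, -0.088, 0.993, 0.007]
force: [-1.8, 0.0, 3.6]
opening: 0.0001
4.5 [-1.76302379  0.03953966  3.55832364] 3.7883139112779136 0.35 (array([-0.7, -0.2,  0.4]), array([ 0.04,  0.01, -0.01]))
```

```bash
python3 -m creep '[{"translation":[0,0,0.7],"angular":[0,0,0],"fingers":0},{"translation":[0,0,1],"angular":[0,0,0],"fingers":0},{"translation":[0,0,1],"angular":[0,0,0],"fingers":0}]'
python3 - <<'E'
from bench import bot
from h import *
st=bot.get_state();print(st['t'],st['force'],st['force']@nrm,gap(st,g))
E
```

```text
t: 4.8
tcp_pos: [0.507, -0.1751, 0.0671]
tcp_rot: [0.08, -0.088, 0.993, 0.007]
force: [-2.7, -1.0, 4.3]
opening: 0.0001
4.8 [-2.67700813 -1.01097834  4.33618104] 4.72890553241326 -0.63
```

```bash
python3 -m creep '[{"translation":[0,0,0.7],"angular":[0,0,0],"fingers":0},{"translation":[0,0,1],"angular":[0,0,0],"fingers":0},{"translation":[0,0,1],"angular":[0,0,0],"fingers":0}]'
python3 - <<'E'
from bench import bot
from h import *
st=bot.get_state();print(st['t'],st['force'],st['force']@nrm,gap(st,g))
w=bot.get_image('scene');cv2.imwrite('pics/s3.png',cv2.resize(w['color'][180:280,210:340,::-1],None,fx=5,fy=5,interpolation=cv2.INTER_CUBIC))
E
```

```text
t: 5.1
tcp_pos: [0.5072, -0.1751, 0.0661]
tcp_rot: [0.08, -0.088, 0.993, 0.007]
force: [-3.0, 0.5, 5.6]
opening: -0.0003
5.1 [-3.04490012  0.53672709  5.63577873] 6.026436318321344 -1.66
```

View pics/s3.png

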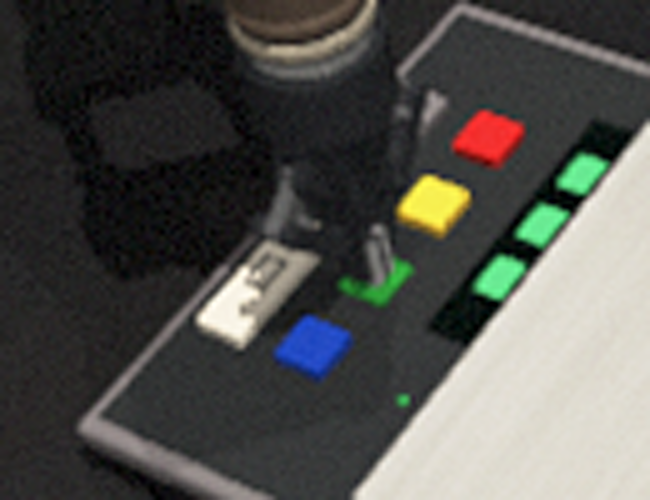

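The green key is pressed at 6.0 N, about 4.9 mm, and looks sunk in the image. I release it gently and lift away.

```bash
python3 -m creep '[{"translation":[0,0,-1],"angular":[0,0,0],"fingers":0},{"translation":[0,0,-2.5],"angular":[0,0,0],"fingers":0},{"translation":[0,0,-4],"angular":[0,0,0],"fingers":0},{"translation":[0,0,-6],"angular":[0,0,0],"fingers":0},{"translation":[0,0,-9],"angular":[0,0,0],"fingers":0},{"translation":[0,0,-16],"angular":[0,0,0],"fingers":0},{"translation":[0,0,-26],"angular":[0,0,0],"fingers":0},{"translation":[0,0,-30],"angular":[0,0,0],"fingers":0},{"translation":[0,0,-30],"angular":[0,0,0],"fingers":0}]'
python3 - <<'E'
from bench import bot
from h import *
st=bot.get_state();print(st['t'],st['force'],gap(st,g),need(st,p+nrm*.014),(p-g)@nrm)
w=bot.get_image('wrist');cv2.imwrite('pics/w3.png',w['color'][:,:,::-1])
E
```

```text
t: 6.05
tcp_pos: [0.5033, -0.1764, 0.097]
tcp_rot: [0.081, -0.088, 0.993, 0.007]
force: [0.5, 0.1, -0.2]
opening: -0.0002
6.05 [ 0.46111522  0.10387291 -0.24230376] 29.53 (array([ 52.2, -27.5,  29.4]), array([-0.06,  0.14, -0.  ])) 5.991656576535137e-05
```

View pics/w3.png

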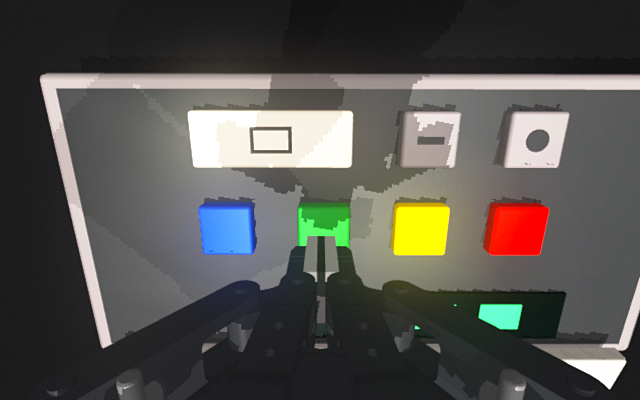

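The green key is back up, its top level with blue and yellow at about row 205. Now to the print key.

```bash
python3 -m creep '[{"translation":[10,-5,0],"angular":[0,0,0],"fingers":0},{"translation":[26,-14,0],"angular":[0,0,0],"fingers":0},{"translation":[42,-23,0],"angular":[0,0,0],"fingers":0},{"translation":[52,-28,2],"angular":[0,0,0],"fingers":0},{"translation":[52,-28,8],"angular":[0,0,0],"fingers":0},{"translation":[52,-28,15],"angular":[0,0,0],"fingers":0},{"translation":[52,-28,20],"angular":[0,0,0],"fingers":0},{"translation":[52,-28,22],"angular":[0,0,0],"fingers":0},{"translation":[52,-28,22],"angular":[0,0,0],"fingers":0}]'
python3 - <<'E'
from bench import bot
from h import *
st=bot.get_state();print(st['t'],st['force'],gap(st,p),need(st,p+nrm*.014))
w=bot.get_image('wrist');cv2.imwrite('pics/w4.png',w['color'][:,:,::-1])
E
```

```text
t: 7.0
tcp_pos: [0.4604, -0.2113, 0.065]
tcp_rot: [0.079, -0.088, 0.993, 0.008]
force: [0.1, 0.1, 0.7]
opening: 0.0001
7.0 [0.06348082 0.12296783 0.72763043] 5.59 (array([-0.7, -0.7,  5.6]), array([ 0.08, -0.02,  0.03]))
```

View pics/w4.png

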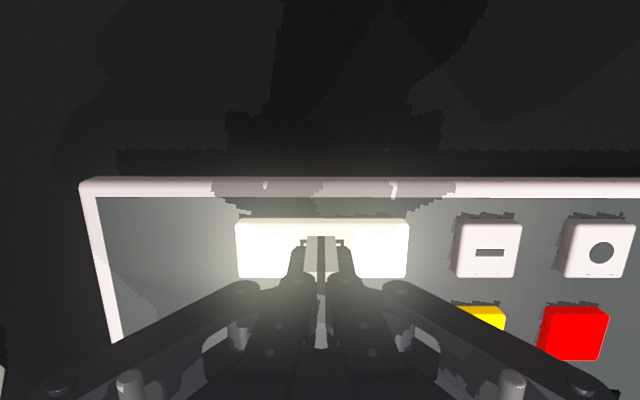

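The fingers are centred over the print key at about (322,240).

```bash
python3 -m creep '[{"translation":[0,0,1],"angular":[0,0,0],"fingers":0},{"translation":[0,0,2],"angular":[0,0,0],"fingers":0},{"translation":[0,0,3],"angular":[0,0,0],"fingers":0},{"translation":[0,0,4],"angular":[0,0,0],"fingers":0},{"translation":[0,0,4.5],"angular":[0,0,0],"fingers":0},{"translation":[0,0,4.5],"angular":[0,0,0],"fingers":0}]'
python3 - <<'E'
from bench import bot
from h import *
st=bot.get_state();print(st['t'],st['force']@nrm,gap(st,p))
E
```

```text
t: 7.65
tcp_pos: [0.4611, -0.2117, 0.0613]
tcp_rot: [0.08, -0.087, 0.993, 0.007]
force: [-0.5, -0.3, 1.2]
opening: 0.0001
7.65 1.2321503423034466 1.8
```

```bash
python3 -m creep '[{"translation":[0,0,0.8],"angular":[0,0,0],"fingers":0},{"translation":[0,0,1.6],"angular":[0,0,0],"fingers":0},{"translation":[0,0,2],"angular":[0,0,0],"fingers":0},{"translation":[0,0,2],"angular":[0,0,0],"fingers":0}]'
python3 - <<'E'
from bench import bot
from h import *
st=bot.get_state();print(st['t'],st['force']@nrm,gap(st,p))
E
```

```text
t: 8.05
tcp_pos: [0.4614, -0.2117, 0.0593]
tcp_rot: [0.08, -0.088, 0.993, 0.007]
force: [-1.7, 0.1, 2.5]
opening: 0.0006
8.05 2.7788166687277163 -0.18
```

```bash
python3 -m creep '[{"translation":[0,0,0.8],"angular":[0,0,0],"fingers":0},{"translation":[0,0,1.6],"angular":[0,0,0],"fingers":0},{"translation":[0,0,2.2],"angular":[0,0,0],"fingers":0},{"translation":[0,0,2.2],"angular":[0,0,0],"fingers":0}]'
python3 - <<'E'
from bench import bot
from h import *
st=bot.get_state();print(st['t'],st['force']@nrm,gap(st,p))
E
```

```text
t: 8.45
tcp_pos: [0.4618, -0.2116, 0.0572]
tcp_rot: [0.08, -0.088, 0.993, 0.007]
force: [-1.9, 0.5, 6.9]
opening: 0.0002
8.45 7.0927125533116335 -2.38
```

```bash
for i in 1 2 3; do python3 -m creep '[{"translation":[0,0,0],"angular":[0,0,0],"fingers":0}]' | grep force; done
python3 - <<'E'
from bench import bot
from h import *
st=bot.get_state();print(st['t'],st['force']@nrm,gap(st,p))
E
```

```text
force: [-1.7, 1.1, 4.9]
force: [-1.8, 0.6, 6.0]
force: [-1.6, 1.1, 5.3]
8.75 5.4595844708444465 -2.34
```

The force averages about 5.7 N, which is about 4.6 mm of travel, so the key is pressed. I release it and withdraw.

```bash
python3 -m creep '[{"translation":[0,0,-1],"angular":[0,0,0],"fingers":0},{"translation":[0,0,-2.5],"angular":[0,0,0],"fingers":0},{"translation":[0,0,-4],"angular":[0,0,0],"fingers":0},{"translation":[0,0,-6],"angular":[0,0,0],"fingers":0},{"translation":[0,0,-9],"angular":[0,0,0],"fingers":0},{"translation":[0,0,-20],"angular":[0,0,0],"fingers":0},{"translation":[0,0,-45],"angular":[0,0,0],"fingers":0},{"translation":[0,0,-75],"angular":[0,0,0],"fingers":0},{"translation":[0,0,-100],"angular":[0,0,0],"fingers":0},{"translation":[0,0,-110],"angular":[0,0,0],"fingers":0}]' && python3 -m creep '[{"translation":[0,0,-10],"angular":[0,0,0],"fingers":0},{"translation":[0,0,-20],"angular":[0,0,0],"fingers":0},{"translation":[0,0,-20],"angular":[0,0,0],"fingers":0},{"translation":[0,0,-20],"angular":[0,0,0],"fingers":0}]'
python3 - <<'E'
from bench import bot
from h import *
st=bot.get_state();print(st['t'],st['tcp_pos'],st['force'],abs(st['dq']).max())
for n in('wrist','top'):
    w=bot.get_image(n);cv2.imwrite(f'pics/{n}5.png',w['color'][:,:,::-1])
E
```

```text
t: 9.75
tcp_pos: [0.4455, -0.2158, 0.1688]
tcp_rot: [0.082, -0.088, 0.993, 0.006]
force: [0.4, -0.7, 0.1]
opening: -0.0
t: 10.15
tcp_pos: [0.441, -0.215, 0.1848]
tcp_rot: [0.079, -0.088, 0.993, 0.008]
force: [1.0, -0.3, -0.7]
opening: 0.0002
10.15 [ 0.44095983 -0.21504148  0.18479013] [ 0.95344168 -0.26549146 -0.66456256] 0.013472954396061925
```

View pics/wrist5.png

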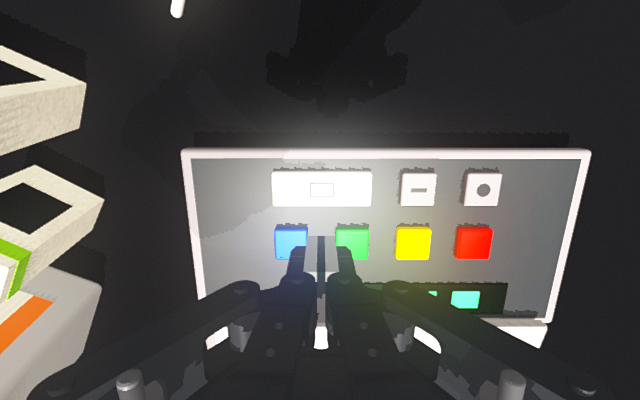

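View pics/top5.png

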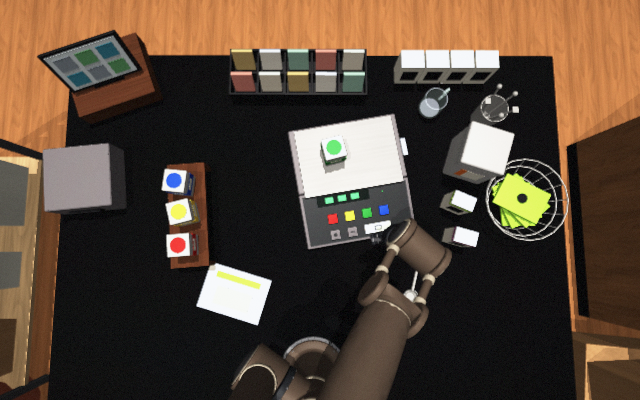

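The keys are all up and level, the tins, cartons and scoop are in their places, and the arm is clear, so I hand the job in.

```bash
python3 -c "
from bench import bot
print(bot.job_done())"
```

```text
the job is handed in; nothing more can be done
None
```

The label job is done and handed in at about 10.3 s of the 34 s allowed. The green-label tin stands on the scale, so I pressed the green key and let it up, then pressed the print key, let it up and withdrew.

- **Green key:** the peak reading was about 6.0 N, which by the spring figures is about 4.9 mm of travel. The wrist picture afterwards showed it back up.
- **Print key:** the readings averaged about 5.7 N, about 4.6 mm of travel. One noisy reading was 7.1 N, roughly the fully-down force.
- **Final pictures:** all the keys looked up and level, and the tins on the pan and step and the two cartons were where they started. The scoop was partly hidden under the arm, but what showed was in place.
- **At rest:** the fingertips were well clear of the keypad, and the force reading was within its noise of about 1 N.

- **Height disagreement:** on the green key, contact came about 3 mm above the height I had worked out from the pictures. I therefore judged how far each key was pressed from the force readings.
- **Not measured:** I had no direct reading of key travel.

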